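# Gauge the gate stub of a moulded test plaque

## Task

Check the moulded test plaque that has a small round stub on its top edge: lift it out of the delivery rack and set it down gently (not dropped) on edge, stub upward, fully home in the slot of the metal test stand, and let go of it. Then take the spring gauge from its holder and press its plunger squarely on the middle of the stub's flat top with the gauge upright and a light push of about 4 N (plunger about half in, never over 11 N), and finish while still holding it there. Leave the two plain plaques and the other things on the bench where they are.

Things in the scene. Friction and masses are not known exactly. Their poses are not given: they have to be found in the camera images.
- plaque: The plaque to check: white plastic plate 110 mm long (its x), 9 mm thick (its y), 90 mm tall (its z), 75 g or so, standing on its long edge. It is the only one with a round stub on the top edge. Origin: centre of its bottom edge. It starts in any of the three slots of the delivery rack.
- stub (a point): Centre of the flat top of the plaque's round stub. The stub is 14 mm in diameter and stands 5 mm above the plaque's top edge, at 32 mm from the middle towards the plaque's +x end (so 95 mm above the plaque's origin).
- blank_a: Plain white plaque, the same plate without a stub, standing in the delivery rack. Origin: centre of its bottom edge, axes as for the plaque. Leave it.
- blank_b: A second plain plaque like blank_a, in the delivery rack. Leave it.
- rack: Fixed grey plastic delivery rack, base 100 x 200 x 8 mm; three slots along its x, at y = -70, 0 and +70 mm. Slots are 12 mm wide, their rails 90 mm long with tops at z = 34 mm, floor at z = 8 mm. Origin: centre of its underside.
- stand: Fixed metal test stand: dark base 110 (x) x 100 (y) x 10 mm, two aluminium jaws forming one slot along x at y = 0, 13.5 mm wide, 90 long, open-ended. Slot floor z = 10 mm, straight jaws to z = 50, then flared to a mouth 25 mm wide at z = 61. Plaque may go in either way round. Origin: centre of underside. Stand and holder may swap places.
- gauge: Spring gauge, 175 g: aluminium body 28 x 28 mm, 100 tall, round dial (42 mm diameter, centre z = 27 mm) on its +x face; below it a nose 16 mm in diameter, 30 long, then the plunger, 8 mm thick, 20 mm out. Origin: centre of the square body's underside (resting on the holder's top); z up. Grip across its y faces near z = 85 mm, above the dial.
- tip (a point): Flat end of the gauge's plunger; 50 mm below the gauge's origin on its axis when the plunger is fully out.
- plunger (a joint): How far the spring plunger is pushed into the gauge, in m: 0 fully out, 0.016 at its stop. The spring is 500 N/m with no preload (8 mm in = 4 N, 8 N just at the stop).
- holder: Fixed black holder block of the gauge, 80 x 80 x 65 mm, with a hole 22 mm wide and 60 mm deep in the middle of its top for nose and plunger. Origin: centre of its underside.
- jar: Small jar, 40 mm in diameter, 50 mm tall, a bystander. Origin: centre of its underside.
- lid: Round container lid, 72 mm in diameter, 12 mm thick, a bystander. Origin: centre of its underside.
- tub: Upturned milky plastic tub, 96 mm in diameter at its foot, 130 mm tall, a bystander. Origin: centre of its underside.
- cleaner: Bottle 60 mm in diameter, 150 mm tall, a bystander. Origin: centre of its underside.
Things that resemble listed ones, but are neither listed nor needed, are in the scene too. Leave any purple look-alike of the plaque alone.

How it is judged:
On the way, in this order (a step that is already met when the one before it is completed fails the run):
1. the stubbed plaque stands on edge, fully home in the test stand's slot, and is released (z of plaque in the frame of stand between 0.007 and 0.013 m and y of plaque in the frame of stand between -0.006 and 0.006 m and x of plaque in the frame of stand between -0.025 and 0.025 m and angle between plaque's own z axis and vertical below 0.14 rad and angle between the x axis of plaque and the x axis of stand, either way round below 0.15 rad and contact force between the fingers and plaque below 0.2 N), for 0.3 s.
2. the gauge is lifted out of its holder in the gripper, the plaque still seated (all of step 1 and z of gauge in the frame of holder above 0.115 m and contact force between the fingers and gauge above 1 N), for 0.2 s.
At the end, for the whole second after the job is handed in: Plaque fully down in the stand's slot (3 mm in height, 8 degrees), let go; gauge still held, at rest, within 7 degrees of upright, tip within 6 mm of the stub's centre, pressing 1.5 to 7.5 N (plunger 3 to 14.5 mm in), touching neither stand nor holder (all of step 1 and contact force between gauge and plaque between 1.5 and 7.5 N and value of joint plunger between 0.003 and 0.0145 m and horizontal distance between tip and stub below 0.006 m and distance between tip and stub below 0.008 m and angle between gauge's own z axis and vertical below 0.12 rad and contact force between the fingers and gauge above 1 N and contact force between gauge and stand below 0.1 N and contact force between gauge and holder below 0.1 N and linear speed of gauge below 0.03 m/s); the arm keeps its last pose, push and grip.
It fails at once if the gauge presses on the plaque with more than 11 N (contact force between gauge and plaque above 11 N).
It fails at once if the plaque is dropped (falls faster than 0.6 m/s out of the fingers) (linear speed of plaque above 0.6 m/s and contact force between the fingers and plaque below 0.05 N).
It fails at once if a plain plaque is taken out, shifted or tipped (distance of any of blank_a, blank_b from where it was at the start of the episode above 0.02 m).
It fails at once if a bystander on the bench is moved (distance of any of jar, lid, tub, cleaner from where it was at the start of the episode above 0.03 m).
It also fails if it takes over 67 s, if anything falls off the work surface, if the arm or the gripper's body presses on something with over 40 N, if the wrist force passes 120 N, or if a joint passes its speed limit or range.

## Robot

A 7-joint arm with a two-finger parallel gripper is mounted at the origin on the work surface. World frame = base frame: x ahead of the robot, y to its left, z up, the work surface at z = 0. Lengths are in m, angles in rad, forces in N, time in s.
With the tool pointing down it reaches from about 0.425 to 0.825 m from the base axis. Payload 3.6 kg.
Tool frame: the origin (TCP) lies on the front face of the gripper's body, between the roots of the fingers; the fingertips stand 84 mm ahead of it and the grasp point (between the pads) lies 65 mm ahead of it (manip.tips_ahead is the distance from the TCP to the fingertips, in m); z points along the fingers, y is the line along which they close (so a half turn about z gives the same grasp; the last joint's range is limited). The gripper opens to 93 mm and grips with 3 to 60 N. Pads are 15 mm wide; open, the fingers measure 128 mm over their backs; the gripper's body (75 mm by 188 mm) begins 65 mm behind the grasp point.
Start: joints at [1.238, 0.615, -0.013, 1.423, 0.008, 1.103, -0.04], TCP at [0.196, -0.62, 0.303] pointing down, gripper open.
Joint ranges: [-3.12, 3.12], [-0.3, 2.06], [-1.34, 1.32], [0.26, 2.42], [-1.36, 4.5], [0.01, 1.98], [-2.84, 2.84]. Speed limits (rad/s): [2.79, 2.79, 3.14, 3.14, 3.14, 3.14, 3.14].

## Interface

Orientations are given as a rotation vector (axis times angle).
In Python, from cell import sensors, eyes, manip gives the robot as it stands.
- The arm moves only by the tool move_arm, never from a script. Its argument "moves" is one flat list of numbers, 7 for each row, row after row: the opening, from -1 (shut) to 1 (fully open), then the shift along the tool's x, y, z in m, then the turn, a rotation vector about the tool's x, y, z in degrees. In form: [jaw, tx, ty, tz, wx, wy, wz, jaw, tx, ty, tz, wx, wy, wz, ...]. A call has 1 to 10 rows; each row is the pose to reach, as a shift and turn from the pose commanded when the call began, along the tool's axes at that moment; what a row does not reach only later rows make up. A row lasts 1/12 s, in which the tool goes at most 41.7 mm and 7.16 degrees, less where a joint would pass 70% of its speed; a pose out of reach is approached as far as the arm can. A call with a gripper value outside its range is refused whole. The fingers move at their own pace and stop on an object; "grip_force" is the grip in N (left out, the last holds). Time passes only in rows, so rows that repeat a pose let the fingers close. It gives the time, the measured TCP pose, the force, the opening and the grip force at its end, in the units of the state.
- sensors.read_state(): the state, without advancing time (a new reading comes with each control period).
- eyes.get_image(name): name is "scene" or "top" or "wrist"; returns the picture (384x512x3 uint8, red, green, blue); there is no depth.
- eyes.calibration(name): a dict with "K" (3x3 intrinsics, pixels), "camera_from_world" (4x4, takes a point from world to camera coordinates). Camera axes: x right, y down, z forward; pixel columns grow to the right and rows downward; lengths in m; the calibration is good to about 2 mm. The wrist camera is an equidistant fisheye: a pixel r from the principal point sees the ray r / f radians off the axis. A picture is of the moment at which its call begins: read the wrist's pose just before it. calibration takes no time and is no camera call; for the wrist camera it gives the pose at the moment of the call.
- manip.finish_job(): hands the job in; it is judged then, once.
The state is a dict: "time": time; "joint_positions": joint angles; "dq": joint speeds; "joint_efforts": joint torques, N m; "position": TCP position; "eef_rot": TCP orientation; "ft_force": force on the tool from outside, world axes, zero at the start; "torque": the same for the moment, N m; "width": opening from 0.0 (shut) to 1.0 (fully open); "grasp_force": force on a finger pad.
Only numpy, scipy, OpenCV 4.12 (cv2) and the standard library are available. Lean on these libraries where they do the work, as an engineer would, in place of code of your own. Each camera call takes 0.05 s, during which the arm holds its last target. There are 200 camera calls.

## Working session

There is one attempt and no reset: what is moved stays moved. The work goes in short steps, Python scripts to look and compute and a tool call to move; the robot and the scene stay as the last step left them, time stands still between calls to the robot, and variables do not carry over. Pictures are saved under pics/ and viewed, at most 11 in all, crops included, and the job is handed in when it is done.

Besides the shell and the picture viewer there is one more tool, called after "Request:" in YAML: its name, and indented under it one key for each argument. move_arm: Moves the arm, as the interface text tells. Its arguments: {"type":"object","properties":{"moves":{"type":"array","items":{"type":"number"}},"grip_force":{"type":"number"}},"required":["moves"]}

```bash
mkdir -p pics; ls; python3 - <<'E'
from cell import sensors, eyes, manip
import cv2,numpy as np
s=sensors.read_state();print({k:np.round(v,3) for k,v in s.items()})
for n in("scene","top"):
    im=eyes.get_image(n);cv2.imwrite(f"pics/{n}0.png",im[...,::-1])
    c=eyes.calibration(n);print(n,np.round(c["K"],1).tolist(),np.round(c["camera_from_world"],3).tolist())
a=cv2.imread("pics/top0.png");cv2.imwrite("pics/top0b.png",cv2.resize(a,(800,600),interpolation=cv2.INTER_CUBIC))
E
```

```text
pics
{'time': np.float64(0.0), 'joint_positions': array([ 1.238,  0.616, -0.013,  1.425,  0.008,  1.103, -0.04 ]), 'dq': array([-0.001, -0.001, -0.002, -0.001, -0.   ,  0.001, -0.   ]), 'joint_efforts': array([-1.0000e-03, -4.5894e+01,  2.0900e-01, -1.6574e+01, -6.1000e-02,
        2.0000e-02,  0.0000e+00]), 'position': array([ 0.196, -0.619,  0.302]), 'eef_rot': array([-3.102e+00, -4.780e-01,  1.000e-03]), 'ft_force': array([ 0.019,  0.123, -0.51 ]), 'torque': array([-0.001, -0.014, -0.032]), 'grasp_force': np.float64(0.0), 'width': np.float64(0.999)}
scene [[463.5, 0.0, 248.6], [0.0, 463.5, 193.7], [0.0, 0.0, 1.0]] [[-0.192, 0.981, 0.01, 0.094], [0.736, 0.151, -0.66, -0.333], [-0.649, -0.119, -0.751, 1.875], [0.0, 0.0, 0.0, 1.0]]
top [[362.3, 0.0, 250.9], [0.0, 362.3, 194.5], [0.0, 0.0, 1.0]] [[0.001, -1.0, 0.012, -0.002], [-0.996, -0.002, -0.089, 0.547], [0.089, -0.012, -0.996, 1.189], [0.0, 0.0, 0.0, 1.0]]
```

View pics/top0b.png

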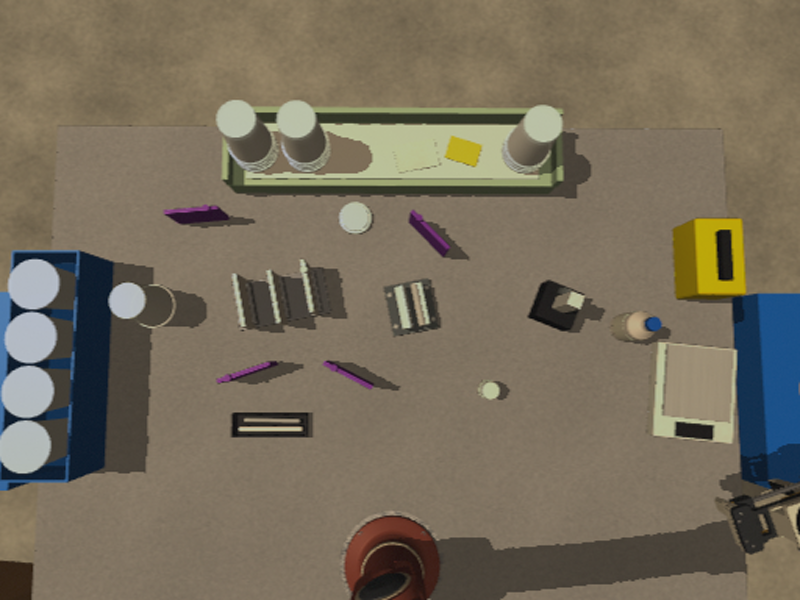

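View pics/scene0.png

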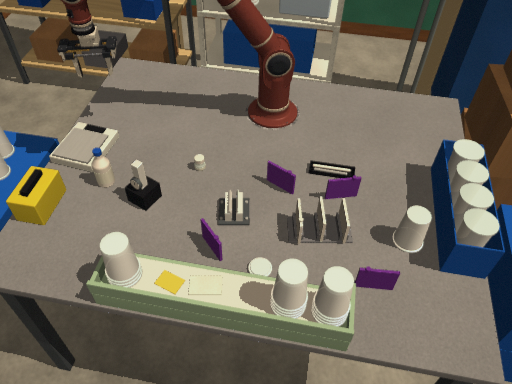

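The top view shows the rack at (280,300) in the enlarged picture, the stand at (412,305), the holder with gauge at (560,303), the jar at (490,390), and four purple look-alikes. Candidates are the white plaques at (240,300), (275,297) and (308,288); the right one may have a stub near (305,264). I'll check with one close crop.

```bash
python3 - <<'E'
import cv2,numpy as np
a=cv2.imread("pics/top0.png")[160:220,140:225];b=cv2.imread("pics/scene0.png")[190:250,280:365]
c=cv2.imread("pics/top0.png")[172:220,240:325];d=cv2.imread("pics/top0.png")[172:220,325:410]
r=lambda x:cv2.resize(x,(400,int(x.shape[0]*400/85)),interpolation=cv2.INTER_CUBIC)
cv2.imwrite("pics/crop1.png",np.vstack([np.hstack([r(a),r(b)]),np.hstack([r(c),r(d)])]))
E
```

```text
(no output)
```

View pics/crop1.png

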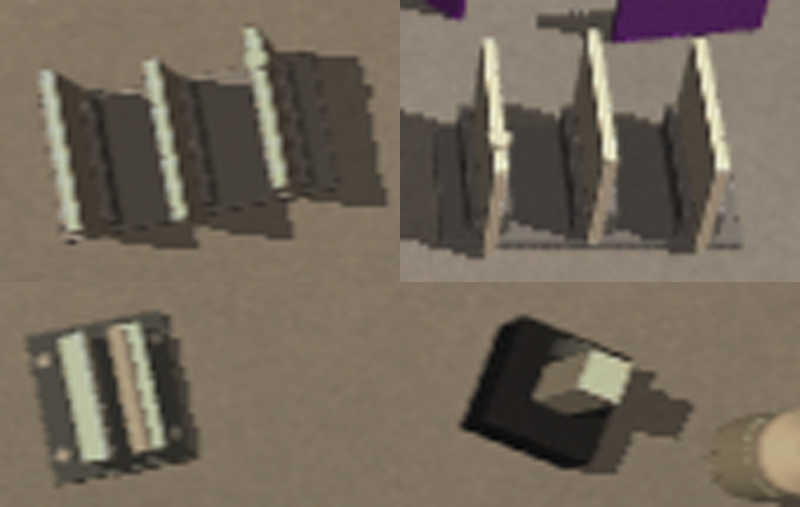

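The right plaque in the top view (left in the scene view) has the stub, with its bump at top-view pixel (194,172). The other two are plain. Next I measure the slots and gauge.

```bash
cat > h.py <<'E'
import cv2,numpy as np
from scipy.spatial.transform import Rotation as R
from cell import sensors, eyes, manip
def ray(name,uv,cal=None):
    c=cal or eyes.calibration(name);K=c["K"];T=np.array(c["camera_from_world"]);uv=np.atleast_2d(uv).astype(float)
    x=(uv-[K[0][2],K[1][2]])/[K[0][0],K[1][1]]
    if name=="wrist":
        t=np.linalg.norm(x,axis=1,keepdims=True);d=np.hstack([x/np.maximum(t,1e-9)*np.sin(t),np.cos(t)])
    else: d=np.hstack([x,np.ones((len(x),1))])
    return -T[:3,:3].T@T[:3,3], d@T[:3,:3]
def onz(name,uv,z,cal=None):
    o,d=ray(name,uv,cal);return (o+d*((z-o[2])/d[:,2:]))[:,:2]
def blobs(name,mask,z,amin=20,cal=None):
    n,l,st,c=cv2.connectedComponentsWithStats(mask.astype(np.uint8))
    for i in range(1,n):
        if st[i,4]<amin: continue
        yx=np.argwhere(l==i);P=onz(name,yx[:,::-1],z,cal)
        (cx,cy),(w,h),a=cv2.minAreaRect((P*1000).astype(np.float32))
        m=P.mean(0);u=np.linalg.svd(P-m,full_matrices=False)[2][0]
        print("px",c[i].round(1),"n",st[i,4],"mean",m.round(4),"rect c",round(cx,1),round(cy,1),"wh",round(w,1),round(h,1),"axis deg",round(np.degrees(np.arctan(u[1]/u[0])),1))
def tcp():
    s=sensors.read_state();return np.array(s["position"]),R.from_rotvec(s["eef_rot"])
def delta(p,yaw):
    "shift (tool axes, mm) and z-turn (deg) to reach TCP p, tool down with tool y at world yaw (deg)"
    q,r=tcp();x=r.as_matrix()
    a=np.radians(yaw);y=np.array([np.cos(a),np.sin(a),0]);out=[]
    for s in(1,-1):
        yy=s*y;z=np.array([0,0,-1.]);M=np.column_stack([np.cross(yy,z),yy,z])
        out.append((r.inv()*R.from_matrix(M)).as_rotvec(degrees=True).round(2))
    print("shift",(r.inv().apply(np.array(p)-q)*1000).round(1),"turn",out)
E
python3 - <<'E'
from h import *
a=cv2.imread("pics/top0.png").astype(int);m=a.min(2)
for nm,(r0,r1,c0,c1),z in(("plaques",(160,215,140,215),.098),("stand",(172,220,240,290),.061),("gauge",(180,215,350,380),.165)):
    k=np.zeros(m.shape,bool);k[r0:r1,c0:c1]=m[r0:r1,c0:c1]>(150 if nm=="plaques" else 140);print(nm);blobs("top",k,z,8)
s=sensors.read_state();q=s["joint_positions"];print(tcp()[1].as_matrix().round(3))
print(np.array(eyes.calibration("wrist")["camera_from_world"]).round(3))
T=np.array(eyes.calibration("wrist")["camera_from_world"]);p,r=tcp();print("cam in tool",r.inv().apply(-T[:3,:3].T@T[:3,3]-p).round(3),(r.inv().as_matrix()@T[:3,:3].T).round(2))
E
```

```text
plaques
px [193.5 170.1] n 17 mean [0.6173 0.181 ] rect c 619.0 181.5 wh 22.5 7.6 axis deg 9.7
px [172.1 176.9] n 16 mean [0.5952 0.248 ] rect c 595.1 248.4 wh 26.3 6.1 axis deg 11.3
px [152.  191.7] n 66 mean [0.5484 0.3101] rect c 549.2 310.4 wh 106.2 7.2 axis deg 11.0
px [196.7 186.6] n 41 mean [0.5647 0.1703] rect c 565.3 170.3 wh 74.6 5.3 axis deg 11.3
px [175.5 193.7] n 32 mean [0.5422 0.2365] rect c 541.4 236.4 wh 71.3 4.2 axis deg 11.7
stand
px [269.7 191. ] n 44 mean [ 0.555  -0.0618] rect c 548.4 -64.1 wh 85.5 10.6 axis deg 14.1
px [257.3 196.3] n 124 mean [ 0.5378 -0.0215] rect c 538.3 -21.5 wh 86.9 14.7 axis deg 11.6
gauge
px [368.  191.7] n 67 mean [ 0.5433 -0.3475] rect c 543.4 -347.5 wh 23.4 24.7 axis deg -29.8
[[ 0.954  0.301 -0.001]
 [ 0.301 -0.954  0.002]
 [-0.    -0.002 -1.   ]]
[[ 0.302 -0.953 -0.003 -0.648]
 [-0.922 -0.293  0.252 -0.03 ]
 [-0.241 -0.073 -0.968  0.392]
 [ 0.     0.     0.     1.   ]]
cam in tool [ 0.07  -0.    -0.083] [[ 0.   -0.97 -0.25]
 [ 1.    0.   -0.  ]
 [ 0.   -0.25  0.97]]
```

```bash
python3 -c "
from h import *
delta([.56,.12,.32],-78.8)"
```

```text
shift [ 570.2 -595.3  -17. ] turn [array([-0.13,  0.01,  6.32]), array([-1.0000e-02, -2.0000e-01, -1.7368e+02])]
```

Request:
move_arm:
  moves: [0,0.028,-0.029,-0.002,0,0,1,0,0.056,-0.058,-0.004,0,0,2,0,0.084,-0.087,-0.006,0,0,3,0,0.112,-0.116,-0.008,0,0,4,0,0.14,-0.145,-0.01,0,0,5,0,0.168,-0.174,-0.012,0,0,6.3,0,0.196,-0.203,-0.014,0,0,6.3,0,0.224,-0.232,-0.016,0,0,6.3,0,0.252,-0.261,-0.017,0,0,6.3,0,0.28,-0.29,-0.017,0,0,6.3]

```text
time: 0.93
position: [0.3757, -0.2571, 0.3199]
eef_rot: [3.126, 0.307, 0.0]
ft_force: [0.6, -0.1, -0.8]
width: 0.5
grasp_force: 0.0
```

```bash
python3 -c "
from h import *
delta([.56,.12,.32],-78.8)"
```

```text
shift [ 2.540e+02 -3.341e+02 -1.000e-01] turn [array([ 0.01, -0.01,  0.01]), array([ 1.0000e-02,  1.0000e-02, -1.7999e+02])]
```

Request:
move_arm:
  moves: [0,0.254,-0.334,0,0,0,0,0,0.254,-0.334,0,0,0,0,0,0.254,-0.334,0,0,0,0,0,0.254,-0.334,0,0,0,0,0,0.254,-0.334,0,0,0,0,0,0.254,-0.334,0,0,0,0,0,0.254,-0.334,0,0,0,0,0,0.254,-0.334,0,0,0,0,0,0.254,-0.334,0,0,0,0,0,0.254,-0.334,0,0,0,0]

```text
time: 1.77
position: [0.5585, 0.1173, 0.3194]
eef_rot: [3.126, 0.307, -0.001]
ft_force: [0.8, -0.9, 0.9]
width: 0.495
grasp_force: 0.0
```

Request:
move_arm:
  moves: [-0.15,0,0,0,0,0,0,-0.15,0,0,0,0,0,0,-0.15,0,0,0,0,0,0]

```text
time: 2.02
position: [0.5578, 0.1148, 0.3191]
eef_rot: [3.125, 0.307, -0.003]
ft_force: [0.1, -0.7, 0.3]
width: 0.434
grasp_force: 0.0
```

```bash
python3 - <<'E'
from h import *
import pickle
c=eyes.calibration("wrist");im=eyes.get_image("wrist");cv2.imwrite("pics/w1.png",im[...,::-1]);pickle.dump(c,open("w1.pkl","wb"))
print(tcp()[0],c["K"])
cv2.imwrite("pics/w1b.png",cv2.resize(im[...,::-1],(800,600),interpolation=cv2.INTER_CUBIC))
E
```

```text
[0.55784447 0.11376695 0.31935042] [[297.31863964   0.         254.32233548]
 [  0.         297.31863964 187.28227863]
 [  0.           0.           1.        ]]
```

View pics/w1b.png

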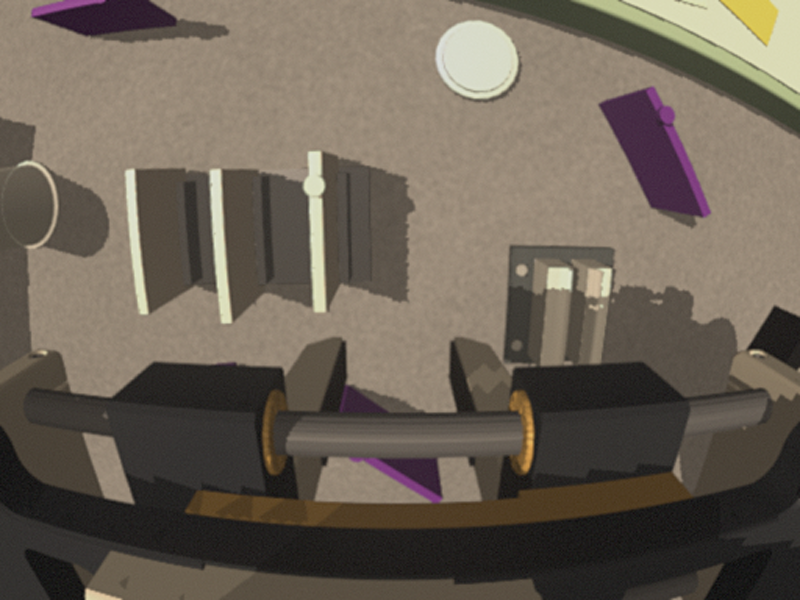

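The wrist view shows the stubbed plaque from (315,152) to (320,311) with its stub at (313,186), and the stand's flared jaws at (553,280) and (597,280). I'll measure both here.

```bash
python3 - <<'E'
from h import *
import pickle
c=pickle.load(open("w1.pkl","rb"));a=cv2.imread("pics/w1.png").astype(int);m=a.min(2)
def box(r0,r1,c0,c1,t):
    k=np.zeros(m.shape,bool);k[r0:r1,c0:c1]=m[r0:r1,c0:c1]>t;return k
s=.64
k=box(90,205,70,215,165);print("top edges");blobs("wrist",k,.098,20,c)
# ends of stub plaque: fit line excluding stub
k=box(95,203,195,212,165);yx=np.argwhere(k);P=onz("wrist",yx[:,::-1],.098,c)
print(yx.min(0),yx.max(0));lo=P[P[:,0]<np.median(P[:,0])+.01];u=np.linalg.svd(lo-lo.mean(0))[2][0] if 0 else np.linalg.svd(lo-lo.mean(0),full_matrices=False)[2][0]
t=(P-lo.mean(0))@u;print("centre",lo.mean(0)+u*(t.min()+t.max())/2,"len",np.ptp(t),"yaw",np.degrees(np.arctan(u[1]/u[0])))
for r in range(160,232,6): print(r,m[r,318:400:2].tolist())
delta([0.576,.173,.25],-78.8)
E
```

```text
top edges
px [202.  145.1] n 764 mean [0.5816 0.1752] rect c 577.8 175.6 wh 108.2 11.5 axis deg 11.9
px [ 86.1 153.3] n 491 mean [0.5498 0.3118] rect c 548.3 311.4 wh 108.6 7.9 axis deg 11.6
px [140.1 155.4] n 610 mean [0.5588 0.2419] rect c 557.3 241.6 wh 106.6 7.8 axis deg 11.5
[ 97 195] [199 207]
centre [0.57805305 0.1743475 ] len 0.10822636467769894 yaw 11.699752551248865
160 [122, 119, 120, 119, 74, 79, 82, 83, 84, 85, 82, 82, 81, 85, 84, 83, 81, 82, 81, 82, 81, 83, 84, 84, 85, 79, 83, 81, 80, 82, 82, 82, 81, 80, 79, 82, 81, 75, 113, 123, 119]
166 [122, 123, 123, 124, 71, 81, 79, 82, 81, 83, 80, 78, 117, 96, 91, 88, 92, 91, 90, 90, 84, 77, 80, 85, 110, 93, 87, 88, 88, 90, 87, 88, 84, 81, 83, 80, 82, 86, 120, 122, 118]
172 [120, 121, 118, 113, 63, 77, 108, 146, 147, 137, 80, 81, 104, 106, 109, 110, 126, 188, 185, 184, 188, 193, 192, 150, 100, 63, 94, 111, 110, 133, 144, 131, 144, 168, 187, 182, 171, 80, 108, 117, 121]
178 [121, 119, 121, 112, 69, 80, 83, 82, 83, 80, 80, 81, 107, 108, 109, 108, 156, 188, 188, 185, 192, 194, 194, 200, 114, 60, 94, 112, 110, 142, 155, 154, 157, 148,
[... 918 characters left out ...]
82, 92, 109, 113, 108, 72, 73, 74, 70, 71, 73]
214 [116, 119, 100, 54, 54, 53, 52, 54, 55, 52, 56, 64, 61, 65, 72, 108, 107, 106, 109, 108, 112, 104, 88, 64, 63, 63, 64, 79, 82, 81, 86, 101, 112, 105, 100, 69, 74, 71, 72, 72, 74]
220 [117, 117, 92, 50, 53, 79, 86, 86, 60, 48, 62, 63, 63, 64, 73, 107, 107, 106, 107, 111, 109, 100, 76, 62, 63, 64, 60, 79, 83, 81, 85, 108, 108, 109, 72, 71, 69, 71, 68, 68, 73]
226 [114, 115, 79, 50, 52, 51, 53, 52, 53, 51, 59, 66, 61, 59, 99, 110, 107, 107, 109, 109, 109, 94, 65, 60, 64, 66, 73, 84, 81, 84, 96, 110, 108, 103, 67, 71, 72, 73, 71, 72, 70]
shift [ 29.3 -54.7  69.2] turn [array([ 0.08,  0.09, -0.09]), array([ 1.4000e-01, -1.2000e-01,  1.7991e+02])]
```

Request:
move_arm:
  moves: [-0.15,0.015,-0.03,0.05,0,0,-0.4,-0.15,0.031,-0.056,0.1,0,0,-0.4,-0.15,0.031,-0.056,0.1,0,0,-0.4,-0.15,0.031,-0.056,0.1,0,0,-0.4,-0.15,0.031,-0.056,0.1,0,0,-0.4,-0.15,0.031,-0.056,0.1,0,0,-0.4]

```text
time: 2.57
position: [0.5785, 0.1741, 0.221]
eef_rot: [3.125, 0.313, 0.003]
ft_force: [0.4, 0.0, 0.0]
width: 0.425
grasp_force: 0.0
```

```bash
python3 -c "
from h import *
delta([.578,.1745,.157],-78.4);print(tcp()[0])"
```

```text
shift [-0.5 -0.6 64. ] turn [array([ 0.09, -0.09, -0.15]), array([-1.4000e-01, -1.4000e-01,  1.7985e+02])]
[0.57849471 0.17409352 0.22104585]
```

Request:
move_arm:
  moves: [-0.15,-0.0005,-0.0006,0.02,0,0,-0.15,-0.15,-0.0005,-0.0006,0.04,0,0,-0.15,-0.15,-0.0005,-0.0006,0.055,0,0,-0.15,-0.15,-0.0005,-0.0006,0.064,0,0,-0.15,-0.15,-0.0005,-0.0006,0.064,0,0,-0.15,-0.15,-0.0005,-0.0006,0.064,0,0,-0.15]

```text
time: 3.07
position: [0.578, 0.1759, 0.1573]
eef_rot: [3.125, 0.32, 0.004]
ft_force: [-0.6, -0.4, -1.2]
width: 0.426
grasp_force: 0.0
```

Request:
move_arm:
  moves: [-1,0,0,0,0,0,0,-1,0,0,0,0,0,0,-1,0,0,0,0,0,0,-1,0,0,0,0,0,0,-1,0,0,0,0,0,0,-1,0,0,0,0,0,0,-1,0,0,0,0,0,0]
  grip_force: 15

```text
time: 3.65
position: [0.5776, 0.1755, 0.1559]
eef_rot: [3.123, 0.32, 0.001]
ft_force: [0.2, -3.6, 1.4]
width: 0.096
grasp_force: 15.0
```

Request:
move_arm:
  moves: [-1,0,0,-0.01,0,0,0,-1,0,0,-0.025,0,0,0,-1,0,0,-0.045,0,0,0,-1,0,0,-0.07,0,0,0,-1,0,0,-0.095,0,0,0,-1,0,0,-0.12,0,0,0,-1,0,0,-0.14,0,0,0,-1,0,0,-0.15,0,0,0,-1,0,0,-0.15,0,0,0]

```text
time: 4.4
position: [0.5778, 0.1781, 0.3088]
eef_rot: [-3.122, -0.323, -0.009]
ft_force: [0.6, -0.4, -0.9]
width: 0.093
grasp_force: 15.0
```

```bash
python3 - <<'E'
from h import *
print(sensors.read_state()["width"])
c=eyes.calibration("wrist");im=eyes.get_image("wrist")[...,::-1];cv2.imwrite("pics/w2.png",im)
import pickle;pickle.dump(c,open("w2.pkl","wb"))
t=eyes.get_image("top")[...,::-1];cv2.imwrite("pics/top2.png",t)
cv2.imwrite("pics/w2b.png",np.hstack([cv2.resize(im,(533,400)),cv2.resize(t[165:225,240:280],(267,400),interpolation=cv2.INTER_CUBIC)]))
delta([.5,-.043,.305],-78.4)
E
```

```text
0.09333819557443979
shift [-119.9  199.8    0.3] turn [array([-0.03,  0.07,  0.21]), array([-1.1000e-01, -4.0000e-02, -1.7979e+02])]
```

View pics/w2b.png

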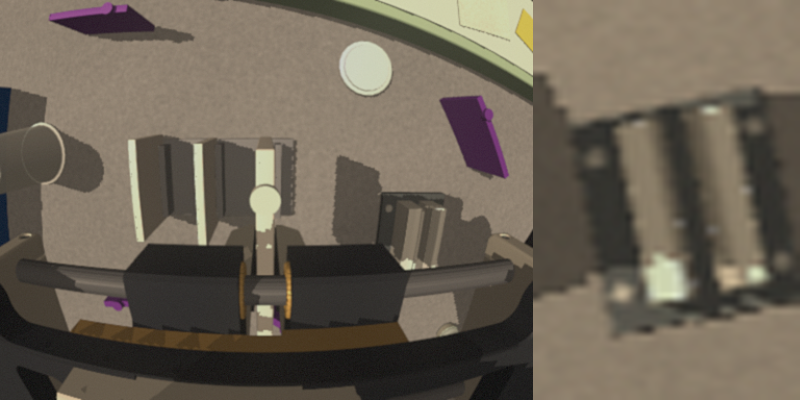

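The plaque is held, stub end forward at about (265,200) in the half-size wrist view, and both blanks stay in the rack. I go near the stand for a clear view of it.

Request:
move_arm:
  moves: [-1,-0.02,0.03,0,0,0,0,-1,-0.045,0.06,0,0,0,0,-1,-0.07,0.09,0,0,0,0,-1,-0.1,0.11,0,0,0,0,-1,-0.12,0.13,0,0,0,0,-1,-0.13,0.14,0,0,0,0,-1,-0.13,0.14,0,0,0,0,-1,-0.13,0.14,0,0,0,0]

```text
time: 5.17
position: [0.4779, 0.0131, 0.3047]
eef_rot: [-3.125, -0.32, 0.003]
ft_force: [0.5, -0.1, -0.5]
width: 0.098
grasp_force: 15.0
```

```bash
python3 - <<'E'
from h import *
import pickle
c=eyes.calibration("wrist");im=eyes.get_image("wrist")[...,::-1];cv2.imwrite("pics/w3.png",im);pickle.dump(c,open("w3.pkl","wb"))
print(tcp()[0])
T=np.array(c["camera_from_world"])
p=T[:3,:3]@np.array([.548,-.043,.03])+T[:3,3];t=np.arctan2(np.hypot(p[0],p[1]),p[2]);uv=p[:2]/np.hypot(p[0],p[1])*t*297.3+[254.3,187.3];print(uv)
u,v=(int(i) for i in uv);x0,y0=max(u-80,0),max(v-75,0);cr=im[y0:y0+150,x0:x0+160];print(x0,y0,cr.shape)
cv2.imwrite("pics/w3b.png",cv2.resize(cr,None,fx=4,fy=4,interpolation=cv2.INTER_CUBIC))
E
```

```text
[0.47854303 0.01420148 0.30497812]
[312.23571125 122.48898068]
232 47 (150, 160, 3)
```

View pics/w3b.png

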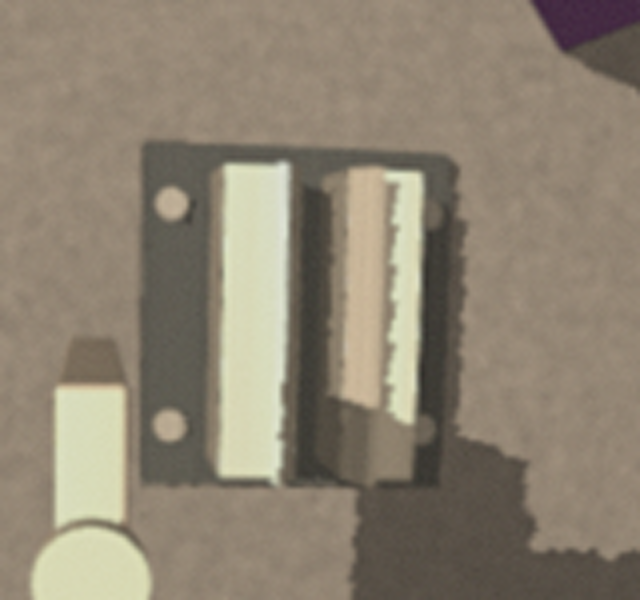

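The close view shows the base corners near (143,142), (455,157), (141,485) and (440,487), the left jaw top from x=222 to 290, and the right jaw's outer edge at 425.

```bash
python3 - <<'E'
from h import *
import pickle
c=pickle.load(open("w3.pkl","rb"))
def w(pts,z): return onz("wrist",np.array(pts)/4-.4+[232,47],z,c)*1000
B=w([(143,142),(457,157),(440,487),(141,485)],.010);print("base",B.round(1),B.mean(0))
e=lambda a,b:(round(np.hypot(*(b-a)),1),round(np.degrees(np.arctan2(*(b-a)[::-1])),1))
print([e(B[i],B[(i+1)%4]) for i in range(4)])
L=w([(222,163),(218,478)],.061);M=w([(290,163),(275,483)],.061);Rr=w([(386,170),(376,482)],.061);O=w([(424,172),(412,482)],.061)
for n,q in zip("LMRO",(L,M,Rr,O)): print(n,q.round(1),e(q[1],q[0]))
a=np.radians(11.6);n=np.array([-np.sin(a),np.cos(a)])
d=np.array([np.cos(a),np.sin(a)])
for nm,q in zip("B L M R O".split(),(B,L,M,Rr,O)): print(nm,(q@n).round(1),(q@d).round(1))
E
```

```text
base [[ 585.7   19.7]
 [ 605.6  -79.9]
 [ 498.5 -100.3]
 [ 478.1   -2.6]] [541.97133111 -40.76102579]
[(np.float64(101.6), np.float64(-78.7)), (np.float64(109.1), np.float64(-169.2)), (np.float64(99.8), np.float64(101.8)), (np.float64(109.9), np.float64(11.7))]
L [[579.4  -1.4]
 [493.7 -19.2]] (np.float64(87.5), np.float64(11.8))
M [[583.8 -19.6]
 [495.7 -35.4]] (np.float64(89.5), np.float64(10.2))
R [[588.6 -46.2]
 [502.3 -63.9]] (np.float64(88.1), np.float64(11.6))
O [[590.9 -57. ]
 [504.6 -74.4]] (np.float64(88.1), np.float64(11.4))
B [ -98.5 -200.1 -198.5  -98.6] [577.7 577.2 468.1 467.8]
L [-117.9 -118.1] [567.3 479.8]
M [-136.6 -134.3] [567.9 478.5]
R [-163.6 -163.6] [567.3 479.1]
O [-174.6 -174.3] [567.4 479.3]
```

```bash
python3 -c "
from h import *
delta([.5423,-.041,.235],-78.4)"
```

```text
shift [51.2 67.2 69.8] turn [array([-0.08,  0.05,  0.21]), array([-8.0000e-02, -1.2000e-01, -1.7979e+02])]
```

Request:
move_arm:
  moves: [-1,0.015,0.02,0,0,0,0.2,-1,0.035,0.045,0.01,0,0,0.2,-1,0.051,0.067,0.03,0,0,0.2,-1,0.051,0.067,0.055,0,0,0.2,-1,0.051,0.067,0.07,0,0,0.2,-1,0.051,0.067,0.07,0,0,0.2,-1,0.051,0.067,0.07,0,0,0.2,-1,0.051,0.067,0.07,0,0,0.2]

```text
time: 5.88
position: [0.543, -0.0405, 0.2364]
eef_rot: [-3.125, -0.32, -0.003]
ft_force: [1.2, 1.6, 0.5]
width: 0.098
grasp_force: 15.0
```

```bash
python3 -c "
from h import *
delta([.5423,-.041,.158],-78.4);print(sensors.read_state()['ft_force'])"
```

```text
shift [-0.9  0.4 78.4] turn [array([-0.03, -0.1 ,  0.1 ]), array([ 1.600e-01, -4.000e-02, -1.799e+02])]
[1.22573805 1.56574509 0.4925374 ]
```

Request:
move_arm:
  moves: [-1,0,0,0.015,0,0,0,-1,-0.0005,0.0004,0.03,0,0,0,-1,-0.0005,0.0004,0.04,0,0,0,-1,-0.0005,0.0004,0.048,0,0,0,-1,-0.0005,0.0004,0.056,0,0,0,-1,-0.0005,0.0004,0.062,0,0,0,-1,-0.0005,0.0004,0.068,0,0,0,-1,-0.0005,0.0004,0.072,0,0,0,-1,-0.0005,0.0004,0.074,0,0,0,-1,-0.0005,0.0004,0.074,0,0,0]

```text
time: 6.72
position: [0.5415, -0.0424, 0.1614]
eef_rot: [-3.125, -0.317, 0.001]
ft_force: [-0.0, -0.7, -0.7]
width: 0.097
grasp_force: 15.0
```

Request:
move_arm:
  moves: [-1,0,0,0.001,0,0,0,-1,0,0,0.002,0,0,0,-1,0,0,0.003,0,0,0,-1,0,0,0.004,0,0,0,-1,0,0,0.004,0,0,0]

```text
time: 7.13
position: [0.5418, -0.0424, 0.158]
eef_rot: [3.126, 0.317, 0.001]
ft_force: [-0.7, -0.6, -0.5]
width: 0.094
grasp_force: 15.0
```

Request:
move_arm:
  moves: [-1,0,0,0.001,0,0,0,-1,0,0,0.002,0,0,0,-1,0,0,0.002,0,0,0,-1,0,0,0.002,0,0,0]

```text
time: 7.47
position: [0.5418, -0.0424, 0.1579]
eef_rot: [3.125, 0.316, 0.002]
ft_force: [-3.4, -0.4, 13.5]
width: 0.096
grasp_force: 15.0
```

Contact came at z=0.158, as predicted for fully home. Release and retreat.

Request:
move_arm:
  moves: [-1,0,0,-0.0015,0,0,0,-0.2,0,0,-0.0015,0,0,0,-0.2,0,0,-0.0015,0,0,0,-0.2,0,0,-0.0015,0,0,0,-0.2,0,0,-0.0015,0,0,0,-0.2,0,0,-0.0015,0,0,0,-0.2,0,0,-0.0015,0,0,0,-0.2,0,0,-0.0015,0,0,0,-0.2,0,0,-0.0015,0,0,0]

```text
time: 8.22
position: [0.5416, -0.0424, 0.1572]
eef_rot: [-3.125, -0.317, 0.0]
ft_force: [-0.8, -1.1, 0.1]
width: 0.397
grasp_force: 0.0
```

Request:
move_arm:
  moves: [-0.2,0,0,-0.015,0,0,0,-0.2,0,0,-0.035,0,0,0,-0.2,0,0,-0.07,0,0,0,0,0,0,-0.11,0,0,0,0.3,0,0,-0.145,0,0,0,0.3,-0.03,0.03,-0.16,0,0,0,0.3,-0.065,0.065,-0.16,0,0,0,0.3,-0.09,0.09,-0.16,0,0,0,0.3,-0.1,0.1,-0.16,0,0,0,0.3,-0.1,0.1,-0.16,0,0,0]

```text
time: 9.05
position: [0.4604, -0.1658, 0.3175]
eef_rot: [3.124, 0.3, -0.004]
ft_force: [-0.3, 0.0, 0.6]
width: 0.647
grasp_force: 0.0
```

```bash
python3 - <<'E'
from h import *
import pickle
c=eyes.calibration("wrist");im=eyes.get_image("wrist")[...,::-1];cv2.imwrite("pics/w4.png",im);pickle.dump(c,open("w4.pkl","wb"))
print(tcp()[0]);cv2.imwrite("pics/w4b.png",cv2.resize(im,(800,600),interpolation=cv2.INTER_CUBIC))
E
```

```text
[ 0.46229121 -0.16274558  0.31747465]
```

View pics/w4b.png

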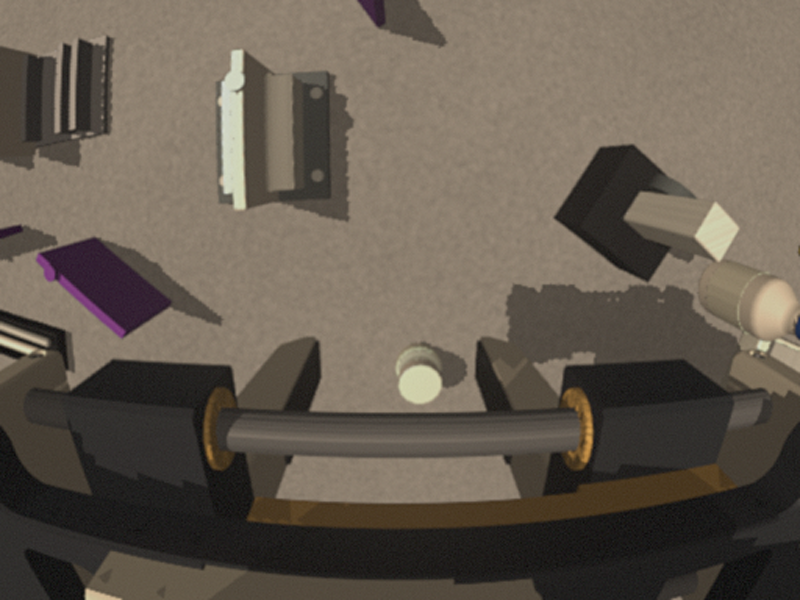

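The plaque stands in the slot with its stub at about (236,82). The gauge stands in its holder with its top at (718,231), and the dial is on the upper-right face. I move to view it face-on, turning about 36°.

Request:
move_arm:
  moves: [0.3,-0.005,0.015,0,0,0,5,0.3,-0.01,0.03,0,0,0,10,0.3,-0.017,0.05,0,0,0,16,0.3,-0.025,0.07,0,0,0,22,0.3,-0.032,0.09,0,0,0,28,0.3,-0.04,0.115,0,0,0,33,0.3,-0.046,0.131,0,0,0,36.6,0.3,-0.046,0.131,0,0,0,36.6,0.3,-0.046,0.131,0,0,0,36.6,0.3,-0.046,0.131,0,0,0,36.6]

```text
time: 9.93
position: [0.4459, -0.2959, 0.317]
eef_rot: [-3.066, 0.674, 0.0]
ft_force: [0.0, 0.5, -0.0]
width: 0.649
grasp_force: 0.0
```

```bash
python3 - <<'E'
from h import *
import pickle
c=eyes.calibration("wrist");im=eyes.get_image("wrist")[...,::-1];cv2.imwrite("pics/w5.png",im);pickle.dump(c,open("w5.pkl","wb"))
print(tcp()[0]);cv2.imwrite("pics/w5b.png",cv2.resize(im[0:250],(800,390),interpolation=cv2.INTER_CUBIC))
E
```

```text
[ 0.44587597 -0.29577151  0.3171106 ]
```

View pics/w5b.png

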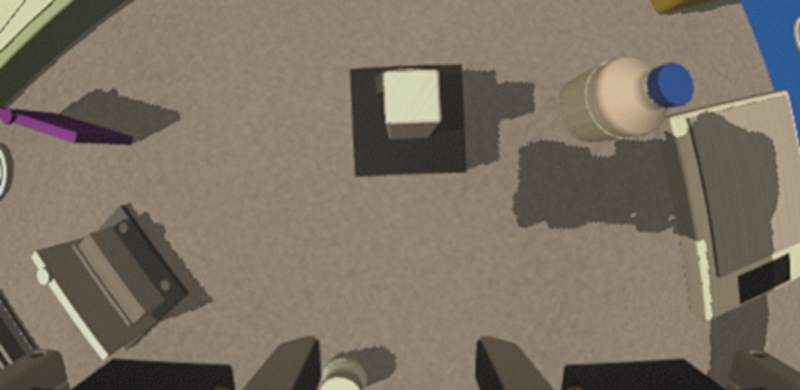

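The gauge is nearly square in view, top at (412,97), with a bit of the dial behind it on the far side, and the bottle to its right at (620,90). Measure the gauge top and the stub.

```bash
python3 - <<'E'
from h import *
import pickle
c=pickle.load(open("w5.pkl","rb"));m=cv2.imread("pics/w5.png").astype(int).min(2)
k=np.zeros(m.shape,bool);k[35:95,235:290]=m[35:95,235:290]>150;blobs("wrist",k,.165,30,c)
yx=np.argwhere(k);print(cv2.minAreaRect((onz("wrist",yx[:,::-1],.165,c)*1000).astype(np.float32)))
P=onz("wrist",np.array([(384,72),(439,69),(440,124),(386,127)])*.64-.2,.165,c);print("corners",P.round(4).tolist(),P.mean(0))
# bottle approx
print("bottle",onz("wrist",np.array([[615,100]])*.64,.1,c))
c4=pickle.load(open("w4.pkl","rb"));m=cv2.imread("pics/w4.png").astype(int).min(2)
print("stub",onz("wrist",np.array([[236,82]])*.64-.2,.105,c4))
k=np.zeros(m.shape,bool);k[28:136,140:160]=m[28:136,140:160]>165;blobs("wrist",k,.1,30,c4)
delta([.543,-.347,.25],-115)
E
```

```text
px [263.   61.5] n 1083 mean [ 0.5428 -0.3471] rect c 543.0 -347.2 wh 26.0 26.3 axis deg 14.5
((543.0045776367188, -347.2154846191406), (26.047779083251953, 26.30386734008789), 67.96343231201172)
corners [[0.5601, -0.3402], [0.5503, -0.3659], [0.524, -0.3543], [0.5337, -0.3291]] [ 0.54202914 -0.34736033]
bottle [[ 0.49984872 -0.48338503]]
stub [[ 0.57235199 -0.03681264]]
px [148.7  83.3] n 1125 mean [ 0.5403 -0.0387] rect c 541.5 -37.8 wh 108.5 15.6 axis deg 11.1
shift [109.7   5.9  67. ] turn [array([-0.1 ,  0.03,  0.22]), array([-5.0000e-02, -1.6000e-01, -1.7978e+02])]
```

Request:
move_arm:
  moves: [0.3,0.02,0.001,0,0,0,-1,0.3,0.05,0.003,0,0,0,-2.3,0.3,0.08,0.005,0,0,0,-2.3,0.3,0.1,0.006,0.02,0,0,-2.3,0.3,0.11,0.006,0.045,0,0,-2.3,0.3,0.11,0.006,0.06,0,0,-2.3,0.3,0.11,0.006,0.06,0,0,-2.3,0.3,0.11,0.006,0.06,0,0,-2.3]

```text
time: 10.65
position: [0.5424, -0.3483, 0.2565]
eef_rot: [-3.079, 0.615, 0.003]
ft_force: [-0.5, -0.3, 0.2]
width: 0.65
grasp_force: 0.0
```

```bash
python3 -c "
from h import *
delta([.543,-.3472,.215],-112.5);print(tcp()[0])"
```

```text
shift [ 0.3 -1.2 41.5] turn [array([-0.09,  0.14, -0.09]), array([2.1000e-01, 1.3000e-01, 1.7991e+02])]
[ 0.54235309 -0.34825595  0.2565302 ]
```

Request:
move_arm:
  moves: [0.3,0.0003,-0.001,0.015,0,0,0,0.3,0.0003,-0.001,0.03,0,0,0,0.3,0.0003,-0.001,0.0415,0,0,0,0.3,0.0003,-0.001,0.0415,0,0,0,0.3,0.0003,-0.001,0.0415,0,0,0]

```text
time: 11.07
position: [0.5429, -0.3489, 0.2165]
eef_rot: [-3.08, 0.618, -0.001]
ft_force: [-0.1, -0.3, -0.4]
width: 0.65
grasp_force: 0.0
```

Request:
move_arm:
  moves: [-1,0,0,0,0,0,0,-1,0,0,0,0,0,0,-1,0,0,0,0,0,0,-1,0,0,0,0,0,0,-1,0,0,0,0,0,0,-1,0,0,0,0,0,0,-1,0,0,0,0,0,0]
  grip_force: 40

```text
time: 11.65
position: [0.5429, -0.3491, 0.216]
eef_rot: [-3.08, 0.619, -0.001]
ft_force: [-0.2, 0.1, 1.0]
width: 0.298
grasp_force: 39.9
```

Request:
move_arm:
  moves: [-1,0,0,-0.01,0,0,0,-1,0,0,-0.03,0,0,0,-1,0,0,-0.055,0,0,0,-1,0,0,-0.08,0,0,0,-1,0,0,-0.105,0,0,0,-1,0,0,-0.125,0,0,0,-1,0,0,-0.135,0,0,0,-1,0,0,-0.135,0,0,0,-1,0,0,-0.135,0,0,0,-1,0,0,-0.135,0,0,0]

```text
time: 12.48
position: [0.542, -0.3487, 0.3488]
eef_rot: [-3.079, 0.619, 0.006]
ft_force: [-0.1, -0.3, -3.0]
width: 0.299
grasp_force: 39.9
```

```bash
python3 - <<'E'
from h import *
t=eyes.get_image("top")[...,::-1];s=eyes.get_image("scene")[...,::-1];cv2.imwrite("pics/top6.png",t);cv2.imwrite("pics/sc6.png",s)
cv2.imwrite("pics/c6.png",np.hstack([cv2.resize(t[165:225,235:300],(400,369),interpolation=cv2.INTER_CUBIC),cv2.resize(s[180:240,205:270],(400,369),interpolation=cv2.INTER_CUBIC)]))
delta([.545,-.12,.35],-112.5)
E
```

```text
shift [ -85.7 -212.1   -0.8] turn [array([-0.04,  0.24, -0.23]), array([3.7000e-01, 7.0000e-02, 1.7977e+02])]
```

View pics/c6.png

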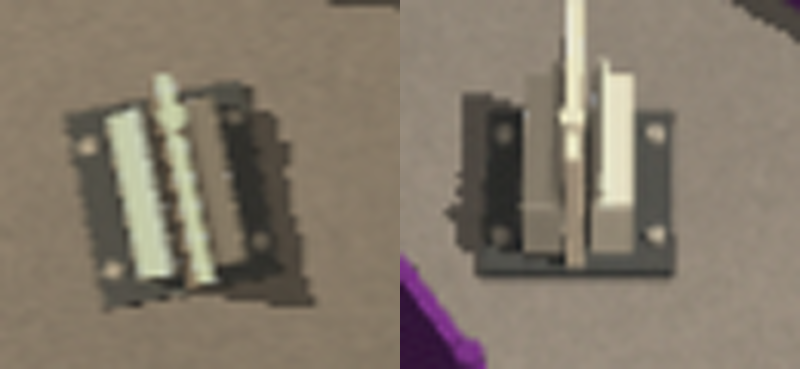

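The plaque is seated, upright in the slot, its stub at crop (170,115) from the top and (572,117) from the scene. I cross-check the stub position across views.

```bash
python3 - <<'E'
from h import *
f=65/400
tp=np.array([[170,112]])*f+[235,165]-.4;sp=np.array([[572,114]])*f+[205-400*f,180]-.4
print("top",onz("top",tp,.105),"scene",onz("scene",sp,.105))
t=cv2.imread("pics/top6.png").astype(int).min(2);k=np.zeros(t.shape,bool);k[174:214,258:272]=t[174:214,258:272]>150;k[:,:]&=True;blobs("top",k,.1,15)
# same cameras on known jaw/base check: base centre via screws in top view
S=onz("top",np.array([(87,147),(113,270),(235,118),(262,241)])*f+[235,165]-.4,.011);print("screws mean",S.mean(0))
E
```

```text
top [[ 0.57644433 -0.03564933]] scene [[ 0.57226422 -0.03520865]]
px [262.  181.5] n 22 mean [ 0.581 -0.035] rect c 582.2 -33.8 wh 25.9 10.0 axis deg 14.5
px [265.4 198.4] n 40 mean [ 0.5277 -0.0457] rect c 527.4 -45.2 wh 74.0 6.5 axis deg 10.9
px [259.1 201.8] n 54 mean [ 0.517  -0.0259] rect c 525.9 -28.8 wh 12.5 62.9 axis deg 5.8
screws mean [ 0.54263438 -0.0419651 ]
```

```bash
python3 -c "
from h import *
delta([.518,-.013,.35],-112.5)"
```

```text
shift [-151.9 -300.3   -0.5] turn [array([-0.04,  0.24, -0.23]), array([3.7000e-01, 7.0000e-02, 1.7977e+02])]
```

Request:
move_arm:
  moves: [-1,-0.01,-0.02,0,0,0.2,0,-1,-0.026,-0.05,0,0,0.2,0,-1,-0.044,-0.085,0,0,0.2,0,-1,-0.062,-0.12,0,0,0.2,0,-1,-0.08,-0.155,0,0,0.2,0,-1,-0.098,-0.19,0,0,0.2,0,-1,-0.116,-0.225,0,0,0.2,0,-1,-0.132,-0.26,0,0,0.2,0,-1,-0.145,-0.285,0,0,0.2,0,-1,-0.152,-0.3,0,0,0.2,0]

```text
time: 13.42
position: [0.5174, -0.0086, 0.35]
eef_rot: [-3.08, 0.609, -0.001]
ft_force: [0.7, 0.0, -2.0]
width: 0.295
grasp_force: 39.9
```

Request:
move_arm:
  moves: [-1,0,0,0,0,0,0,-1,0,0,0,0,0,0,-1,0,0,0,0,0,0,-1,0,0,0,0,0,0]

```text
time: 13.75
position: [0.5184, -0.0158, 0.3504]
eef_rot: [3.077, -0.624, 0.005]
ft_force: [-0.2, -0.1, -1.7]
width: 0.295
grasp_force: 39.9
```

```bash
python3 - <<'E'
from h import *
import pickle
c=eyes.calibration("wrist");im=eyes.get_image("wrist")[...,::-1];cv2.imwrite("pics/w7.png",im);pickle.dump(c,open("w7.pkl","wb"))
print(tcp()[0],tcp()[1].as_matrix()[:,2]);cv2.imwrite("pics/w7b.png",cv2.resize(im[60:260,130:390],(780,600),interpolation=cv2.INTER_CUBIC))
E
```

```text
[ 0.51842549 -0.0156952   0.35047986] [ 0.00266018 -0.0022349  -0.99999396]
```

View pics/w7b.png

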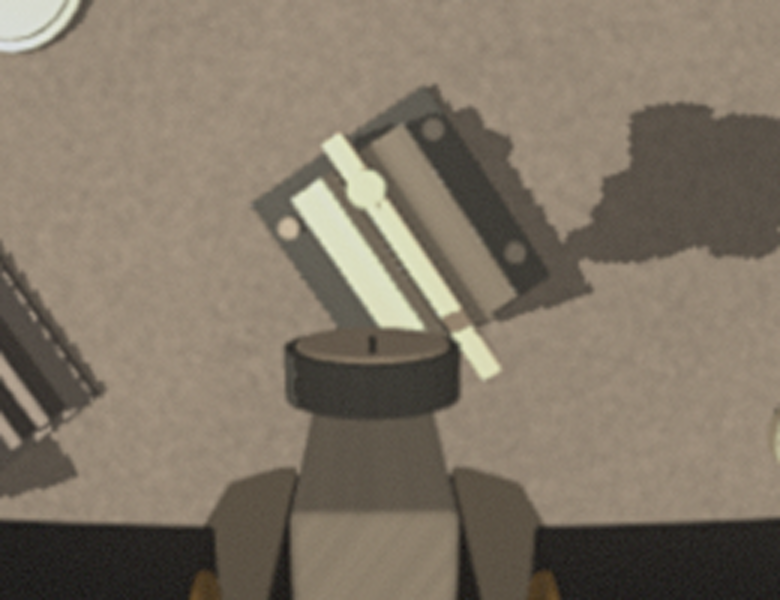

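The stub is clear at (366,188); the gauge hangs upright between the fingers.

```bash
python3 - <<'E'
from h import *
import pickle
c=pickle.load(open("w7.pkl","rb"))
p=onz("wrist",np.array([[366,187]])/3-.33+[130,60],.105,c);print("stub",p)
E=onz("wrist",np.array([(323,145),(343,133),(500,372),(486,381)])/3-.33+[130,60],.1,c);print("plaque c",E.mean(0))
# gauge axis offset from tool axis, along tool x
delta([.573,-.036,.33],-112.5)
E
```

```text
stub [[ 0.57382723 -0.03577894]]
plaque c [ 0.54142162 -0.04208208]
shift [58.1 -2.6 20.7] turn [array([ 0.06, -0.19, -0.43]), array([-3.0000e-01, -9.0000e-02,  1.7957e+02])]
```

Request:
move_arm:
  moves: [-1,0.012,-0.001,0,0,-0.1,0,-1,0.03,-0.002,0,0,-0.15,-0.4,-1,0.045,-0.003,0.005,0,-0.15,-0.4,-1,0.055,-0.003,0.015,0,-0.15,-0.4,-1,0.0585,-0.003,0.025,0,-0.15,-0.4,-1,0.0585,-0.003,0.03,0,-0.15,-0.4,-1,0.0585,-0.003,0.03,0,-0.15,-0.4,-1,0.0585,-0.003,0.03,0,-0.15,-0.4,-1,0.0585,-0.003,0.03,0,-0.15,-0.4]

```text
time: 14.55
position: [0.5733, -0.0332, 0.3213]
eef_rot: [-3.082, 0.607, -0.001]
ft_force: [0.8, 0.2, -1.8]
width: 0.297
grasp_force: 39.9
```

```bash
python3 -c "
from h import *
delta([.5733,-.036,.298],-112.5);print(tcp()[0],sensors.read_state()['ft_force'])"
```

```text
shift [ 1.1  2.6 23.3] turn [array([-0.02, -0.05,  0.21]), array([ 8.0000e-02, -3.0000e-02, -1.7979e+02])]
[ 0.57325489 -0.03319493  0.3212928 ] [ 0.82617728  0.19292281 -1.75445671]
```

Request:
move_arm:
  moves: [-1,0.001,0.0025,0.003,0,0,0,-1,0.001,0.0025,0.007,0,0,0,-1,0.001,0.0025,0.01,0,0,0,-1,0.001,0.0025,0.01,0,0,0,-1,0.001,0.0025,0.01,0,0,0,-1,0.001,0.0025,0.01,0,0,0]

```text
time: 15.05
position: [0.5737, -0.0362, 0.311]
eef_rot: [3.082, -0.608, 0.002]
ft_force: [-0.7, 0.3, -2.4]
width: 0.301
grasp_force: 39.9
```

```bash
python3 -c "
from h import *
delta([.5733,-.036,.298],-112.5);print(tcp()[0],sensors.read_state()['ft_force'])"
```

```text
shift [-0.4 -0.  13. ] turn [array([-0.01, -0.06,  0.18]), array([ 9.0000e-02, -2.0000e-02, -1.7982e+02])]
[ 0.57367937 -0.03617678  0.31104669] [-0.7064982   0.30938097 -2.39704317]
```

Aligned. Lower in small steps to about 6 mm of plunger travel first.

Request:
move_arm:
  moves: [-1,0,0,0.002,0,0,0,-1,0,0,0.004,0,0,0,-1,0,0,0.006,0,0,0,-1,0,0,0.008,0,0,0,-1,0,0,0.01,0,0,0,-1,0,0,0.01,0,0,0,-1,0,0,0.01,0,0,0,-1,0,0,0.01,0,0,0]

```text
time: 15.72
position: [0.5737, -0.0363, 0.3013]
eef_rot: [3.082, -0.608, 0.002]
ft_force: [0.4, 1.4, 0.4]
width: 0.297
grasp_force: 39.9
```

Request:
move_arm:
  moves: [-1,0,0,0.001,0,0,0,-1,0,0,0.002,0,0,0,-1,0,0,0.003,0,0,0,-1,0,0,0.003,0,0,0,-1,0,0,0.003,0,0,0,-1,0,0,0.003,0,0,0]

```text
time: 16.22
position: [0.5738, -0.0363, 0.2982]
eef_rot: [3.082, -0.608, 0.002]
ft_force: [-0.5, -0.4, 1.4]
width: 0.297
grasp_force: 39.9
```

```bash
python3 - <<'E'
from h import *
im=eyes.get_image("wrist")[...,::-1];t=eyes.get_image("top")[...,::-1];s=eyes.get_image("scene")[...,::-1]
st=sensors.read_state();print(st["position"],st["ft_force"],st["torque"],st["dq"].round(4))
r=lambda x:cv2.resize(x,(400,300),interpolation=cv2.INTER_CUBIC)
cv2.imwrite("pics/f.png",np.hstack([r(im),r(s[130:250,180:340])]))
E
```

```text
[ 0.57375891 -0.03624466  0.29813326] [-0.6849279   0.30503729  1.7522442 ] [0.05386626 0.02896701 0.00730728] [-0.0002  0.001  -0.0022  0.0011 -0.0011 -0.0002 -0.001 ]
```

View pics/f.png

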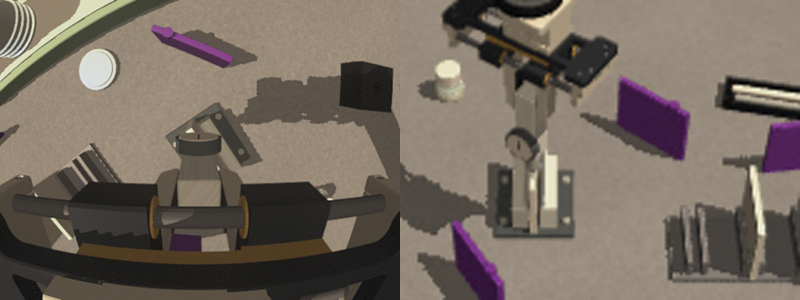

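The gauge stands upright over the plaque in the stand, near (528,150) in the right half. The force has risen about 3.7 N over baseline, as predicted. I'm handing the job in.

```bash
python3 -c "
from cell import manip
print(manip.finish_job())"
```

```text
the job is handed in; nothing more can be done
None
```

The stubbed plaque is seated and released in the test stand, and the gauge was still held upright on its stub at about 4 N (estimated from the wrist force) when I handed the job in; no verdict came back.

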